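# Fit the upper burr into the glass frit mill

### The arm

A 6-joint arm with a two-finger parallel gripper is mounted at the origin on a cart in front of the work surface, level with it; the furniture and walls round the work are solid. World frame = base frame: x ahead of the robot, y to its left, z up, the work surface at z = 0. Lengths are in m, angles in degrees, forces in N, time in s.
With the tool pointing down it reaches from about 0.15 to 0.775 m from the base axis. Payload 6.1 kg.
Tool frame: the origin (TCP) lies between the finger pads; the fingertips stand 11 mm ahead of it and the grasp point (between the pads) lies 8 mm behind it (bot.nose_length is the distance from the TCP to the fingertips, in m); z points along the fingers, y is the line along which they close (so a half turn about z gives the same grasp; the last joint's range is limited). The gripper opens to 85 mm and grips with 20 to 120 N. Pads are 22 mm wide; open, the fingers measure 114 mm over their backs; the gripper's body (76 mm by 85 mm) begins 54 mm behind the grasp point. The pads swing forward as they close: fully open they stand 13 mm farther back than shut.
Start: joints at [64.114, 7.208, -2.269, 80.523, 0, 90], TCP at [0.229, 0.472, 0.242] pointing down, gripper open.
Joint ranges: [-155.77, 155.77], [-54.66, 111.73], [-72.52, 77.12], [-102.08, 115.82], [-83.92, 84.16], [-180, 180]. Speed limits (degrees/s): [136.94, 136.94, 172.46, 180, 180, 180].

### API

Orientations are given as [roll, pitch, yaw] about the fixed x, y, z axes, in that order (R = Rz(yaw) Ry(pitch) Rx(roll)).
In Python, from bench import bot gives the robot as it stands. The module is installed in compiled form; this text tells all that it offers. Calls block until the motion is done:
- bot.move_ptp(position, orientation): joint-space move of the TCP to a pose.
- bot.movel(position, attitude=None, speed=0.15): straight line of the TCP; attitude=None keeps the orientation; speed is the mean speed in m/s.
- bot.set_joints(angles): joint-space move.
- bot.gripper_open() and bot.grasp(squeeze=None): open the fingers fully, or close them until they stop; squeeze is the grip in N (None keeps the last).
- bot.dwell(seconds).
- bot.inverse_kinematics(position, orientation): joint angles nearest the present ones, or None.
- bot.get_obs(): the state.
- bot.read_camera(name): name is "side" or "top" or "wrist"; returns a dict with "image" (400x640x3 uint8, red, green, blue), "mtx" (3x3 intrinsics, pixels), "k1" (the pictures are not rectified: a ray, as slopes to the right and down, at radius r is drawn at 1 + k1 r^2 times it, then the intrinsics apply), "origin" and "rotation" of the camera in the world. Camera axes: x right, y up, looking along -z (the intrinsics and any distortion apply to the point x, -y, -z); pixel columns grow to the right and rows downward; lengths in m; the calibration is good to about 2 mm. A picture is of the moment at which its call begins. There is no depth.
A pose or a line that the arm cannot do raises bot.Unreachable and nothing moves.
- bot.finish_job(): hands the job in; it is judged then, once.
The state is a dict: "t": time; "joints": joint angles; "joint_velocities": joint speeds; "tau": joint torques, N m; "position": TCP position; "orientation": TCP orientation; "contact_force": force on the tool from outside, world axes, zero at the start; "ft_torque": the same for the moment, N m; "opening": finger opening in m; "gripper_force": force on a finger pad.
Only numpy, scipy, OpenCV 4.12 (cv2) and the standard library are available. Lean on these libraries where they do the work, as an engineer would, in place of code of your own. Each camera call takes 0.05 s, during which the arm holds its last target. There are 200 camera calls.

### The job

Take the upper burr by its bar grip from the sloping stand and set it level on the mill. Pressing only lightly, turn it until its cross key drops into the hub and the flange lies flush on the top plate, let go, then swing the keeper round until its nose is over the flange. Leave the tin, the spool and the bottle standing where they are.

Things in the scene. Friction and masses are not known exactly. Their poses are not given: they have to be found in the camera images.
- burr: The loose part, 0.2 to 0.33 kg: a round steel flange, 66 mm across and 8 mm thick, with a black bar grip on top and a cross key below. Origin: centre of the flange's underside; z is its axis, out through the grip; y runs along the bar. Starts in the stand with z leaning 30 degrees from vertical and the bar running up the slope.
- burr_grip (a point): Middle of the top of the burr's bar grip, 40 mm above the burr's origin. The bar is 40 mm long (burr y), 14 mm wide (burr x) and stands 32 mm above the flange.
- burr_key (a point): Middle of the lower face of the burr's cross key, 10 mm below the burr's origin. The key is two crossed bars, each 44 mm long and 8 mm wide, along the burr's x and y, 10 mm deep: any quarter turn fits. A pilot pin of 12 mm diameter with a coned end reaches 20 mm below the key.
- stand: Fixed wooden stand, foot 110 x 110 mm, with a board 92 x 92 mm sloping at 30 degrees, the slope facing the stand's own -y (roughly towards the robot's right, the mill's side). Origin: centre of the foot, on the table; z up.
- stand_hole (a point): Centre of the 48 mm hole in the board, on its upper face, where the burr's flange lies with its key in the hole, with about 1.5 mm play. Draw the burr out square to the board (30 mm clears it).
- mill: The fixed mill: a grey block with a square steel top plate, 136 x 136 mm, upper face 75 mm above the table. Origin: under the middle, on the table; x points from the keeper's pivot to the well's centre, z up. In the plate's middle is a round well of 59 mm diameter with the steel hub in it.
- seat (a point): Centre of hub and well, level with the top plate: the burr's origin lies here when home, 10 mm above it when the key rests on the hub. Hub: four blocks, tops level with the plate, leaving a cross of slots 14 mm wide, 12 mm deep; in the middle below them a 15 mm bore for the pilot. The slots' angle is different each time and not reported: feel or see it. Rubbing does not turn the hub (0.8 N m).
- keeper (a joint): Turn of the keeper (flat steel lever) about its upright pivot, rad: 0 = nose pointing at the well's centre, over the flange of the seated burr; 1.1 to 1.5 at the start = swung aside. Positive is anticlockwise from above; stop at -0.05. Stays where it is left. It passes 2.5 mm over the flange of a seated burr but strikes one that is not home.
- keeper_knob (a point): Top of the black upright knob on the keeper's tail: 12 mm diameter, 28 mm tall, 24 mm from the pivot on the side away from the nose. The lever's upper face is 28 mm below this point.
- keeper_pivot (a point): The keeper's pivot, 48 mm from the well's centre on the mill's own -x side, at the level of the lever's underside (10.5 mm above the top plate; the lever is 4 mm thick, the screw head 2 mm more).
- keeper_nose (a point): Tip of the keeper's nose, 23 mm from the pivot, at the lever's underside.
- tin: Bystander: round tin of nails, 61 mm across, 22 mm high, behind the mill. Origin under its middle.
- spool: Bystander: solder spool standing on end, 40 mm high, behind the mill. Origin under its middle.
- bottle: Bystander: flux bottle, 48 mm across, 112 mm tall, in front of the grinder. Origin under its middle.

How it is judged (in metres and radians):
On the way, in this order (a step that is already met when the one before it is completed fails the run):
1. the burr is lifted out of the stand (distance between burr and stand above 0.1 m), for 0.2 s.
2. the burr has dropped home in the mill (z of burr in the frame of seat between -0.0025 and 0.0025 m and horizontal distance between burr and seat below 0.003 m and angle between burr's own z axis and vertical below 0.06 rad), for 0.2 s.
3. the keeper's nose is over the flange (all of step 2 and value of joint keeper below 0.35 rad), for 0.2 s.
At the end, for the whole second after the job is handed in: The burr lies home in the mill at rest: its origin within 3 mm sideways and 2.5 mm in height of the seat, its axis within 0.06 rad of vertical; the keeper stands still at less than 0.35 rad, its nose over the flange (all of step 3 and linear speed of burr below 0.02 m/s and velocity of joint keeper between -0.1 and 0.1 rad/s); the robot touches nothing.
It fails at once if the burr is forced or dropped hard onto the mill (more than 60 N) (contact force between burr and mill above 60 N).
It fails at once if the tin, the spool or the bottle is moved by more than 20 mm or tipped (distance of any of tin, spool, bottle from where it was at the start of the episode above 0.02 m or angle between any of bottle, tin, spool's own z axis and vertical above 0.4 rad).
It also fails if it takes over 64 s, if anything falls off the work surface, if the arm or the gripper's body presses on something with over 40 N, if the wrist force passes 120 N, or if a joint passes its speed limit or range.

## Working session

There is one attempt and no reset: what is moved stays moved. The work goes in short steps, each a Python script; the robot and the scene stay as the last script left them, time stands still between calls to the robot, and variables do not carry over. Pictures are saved under pics/ and viewed, at most 10 in all, crops included, and the job is handed in when it is done.

```bash
mkdir -p pics; python3 - <<'E'
from bench import bot
import cv2,numpy as np
for n in("top","side"):
    c=bot.read_camera(n); cv2.imwrite(f"pics/{n}0.png",c["image"][:,:,::-1]); print(n,c["mtx"].tolist(),c["k1"],c["origin"],np.round(c["rotation"],3).tolist())
o=bot.get_obs();print(o)
E
```

```text
top [[413.653754474106, 0.0, 318.8186297470058], [0.0, 413.653754474106, 197.94199586106956], [0.0, 0.0, 1.0]] -0.03207118315834367 [ 0.47087404 -0.05431121  0.98215441] [11.651, -0.087, -90.114]
side [[434.3730600611616, 0.0, 324.13990898466966], [0.0, 434.3730600611616, 202.0789017947815], [0.0, 0.0, 1.0]] -0.11523608026255142 [ 0.67360611 -0.88306632  0.54221972] [60.572, -1.44, 5.051]
{'t': 0.1, 'joints': array([ 6.41109826e+01,  7.23743062e+00, -2.32052963e+00,  8.05226231e+01,
       -5.82150377e-04,  9.00024473e+01]), 'joint_velocities': array([ 0.06808937, -0.13445698,  0.09589215,  0.01651888,  0.05450911,
       -0.00386387]), 'tau': array([ 8.79962863e-04, -4.36902094e+01,  3.53607702e+01,  1.35135889e-02,
        3.54615963e-05,  4.22697056e-06]), 'position': array([0.22908264, 0.4720007 , 0.24161054]), 'orientation': array([-1.79919417e+02,  5.85591775e-04,  1.54108536e+02]), 'contact_force': array([-0.08164126,  0.14045562, -0.02852764]), 'ft_torque': array([ 0.00675954, -0.01653117,  0.05373616]), 'gripper_force': 0.0, 'opening': 0.08530919698705663}
```

View pics/top0.png

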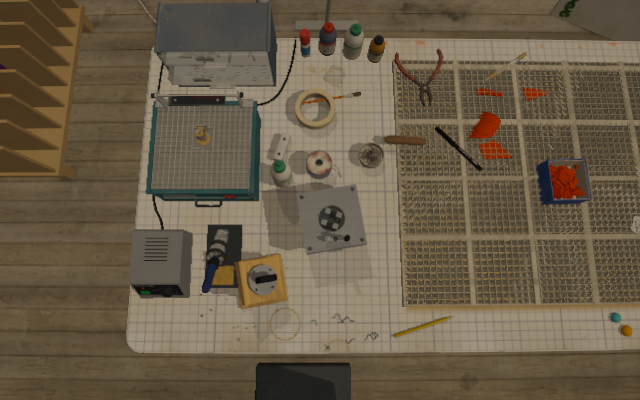

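View pics/side0.png

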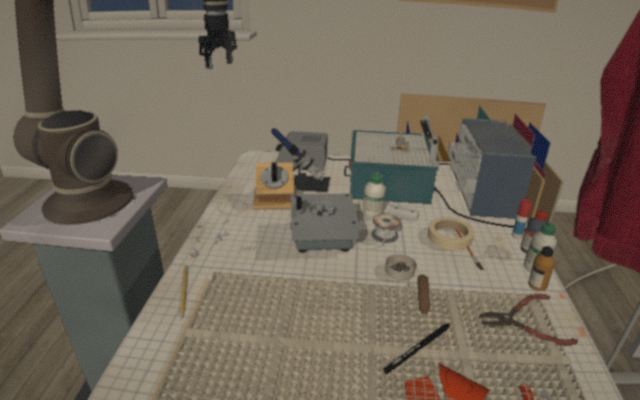

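The top view shows the mill at about (331,218), the keeper knob near (340,238) and the burr and stand at about (263,279). The side view confirms the stand to the left of the mill. Next I'll take a closer look with the wrist camera.

```bash
cat > h.py <<'E'
from bench import bot
import cv2,numpy as np
from scipy.spatial.transform import Rotation as R
def cam(n,save=None):
    c=bot.read_camera(n); c["R"]=R.from_euler("xyz",c["rotation"],degrees=True).as_matrix()
    if save: cv2.imwrite(f"pics/{save}.png",c["image"][:,:,::-1])
    return c
def ray(c,uv):
    d=np.array([c["k1"],0,0,0])
    K=c["mtx"]; p=(np.array(uv,float)-K[:2,2])/[K[0,0],K[1,1]]; s=p.copy()
    for _ in range(20): s=p/(1+c["k1"]*(s@s))
    return c["R"]@np.array([s[0],-s[1],-1.])
def onz(c,uv,z):
    d=ray(c,uv); return c["origin"]+d*(z-c["origin"][2])/d[2]
def proj(c,P):
    q=c["R"].T@(np.array(P)-c["origin"]); s=np.array([q[0],-q[1]])/-q[2]; s=s*(1+c["k1"]*(s@s))
    return s*[c["mtx"][0,0],c["mtx"][1,1]]+c["mtx"][:2,2]
def info(c): print(c["mtx"][0,0],c["k1"],np.round(c["origin"],4),np.round(c["rotation"],2))
E
python3 - <<'E'
from h import *
c=cam("top")
for n,uv,z in(("mill",(331,218),.075),("burr",(263,279),.1),("knob",(346,238),.11),("bottle",(282,168),.11),("microscope-ish",(220,240),.1)):print(n,onz(c,uv,z).round(3))
w=cam("wrist"); info(w); print(bot.get_obs()["position"])
E
```

```text
mill [ 0.612 -0.083  0.075]
burr [0.479 0.061 0.1  ]
knob [ 0.564 -0.113  0.11 ]
bottle [0.718 0.024 0.11 ]
microscope-ish [0.561 0.155 0.1  ]
288.92222874554204 -0.05263922819802582 [0.1587 0.5069 0.3733] [-17.63   0.07  64.12]
[0.22911283 0.472096   0.24180749]
```

```bash
python3 - <<'E'
from h import *
bot.move_ptp([.479,.0,.26],[180,0,90]); a=cam("wrist","w1"); info(a)
bot.move_ptp([.6,-.145,.22],[180,0,90]); b=cam("wrist","w2"); info(b)
print(bot.get_obs()["t"],bot.get_obs()["joints"])
for c,g,n in((a,(.479,.061,.1),"w1c"),(b,(.60,-.083,.075),"w2c")):
    p=proj(c,g); print(n,p)
    x0=int(np.clip(p[0]-160,0,320));y0=int(np.clip(p[1]-110,0,180)); print(x0,y0)
    im=c["image"][y0:y0+220,x0:x0+320,::-1]
    cv2.imwrite(f"pics/{n}.png",cv2.resize(im,None,fx=2.5,fy=2.5,interpolation=2))
E
```

```text
288.92222874554204 -0.05263922819802582 [0.4783 0.0791 0.3916] [-17.63   0.02   0.08]
288.92222874554204 -0.05263922819802582 [ 0.599  -0.0658  0.3519] [-17.61   0.05   0.03]
3.025 [-1.34919970e+01  1.73084592e+01  7.63539842e+00  8.03059702e+01
  2.80510014e-02  7.64396640e+01]
w1c [321.82729122 132.2131629 ]
161 22
w2c [322.39076661 132.40889318]
162 22
```

View pics/w1c.png

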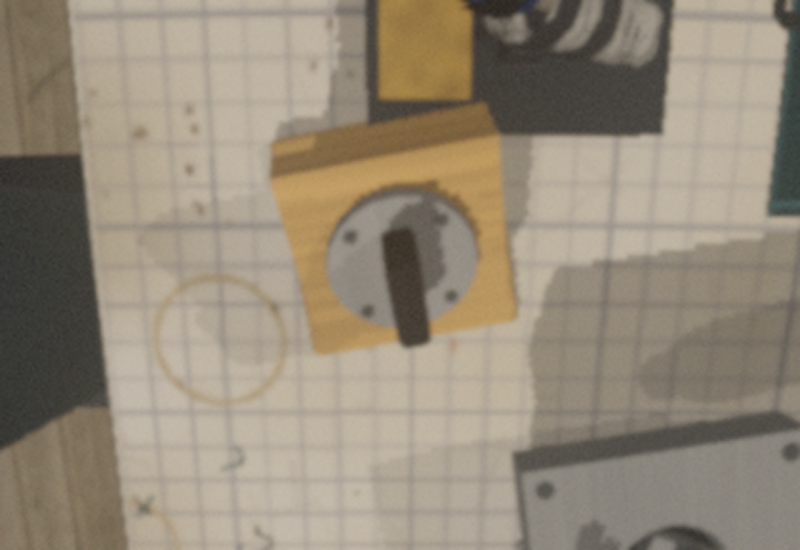

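View pics/w2c.png

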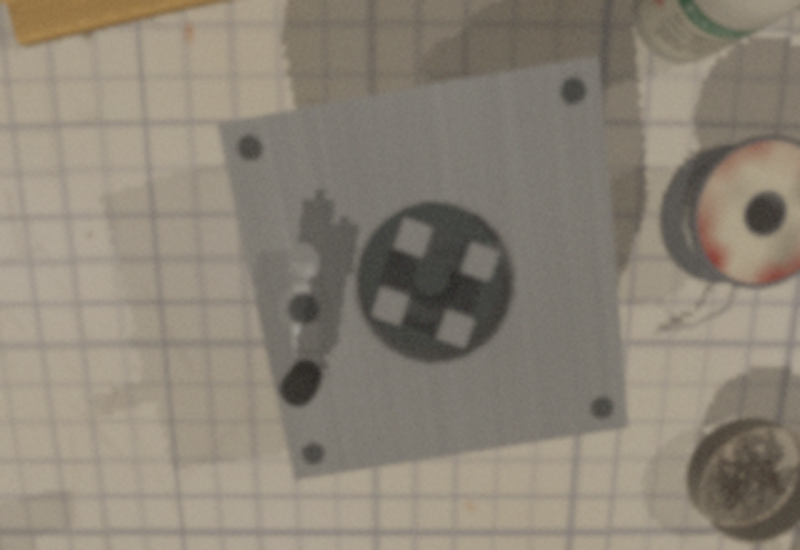

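Wrist view 1, in crop pixels, shows the flange centre near (403,257), with the bar running from (398,236) to (412,340) and the board's lower edge at (315,352)-(517,318). Wrist view 2 shows the hub blocks at (414,237), (480,261), (389,307) and (455,328), plate screws at the corners, the pivot at (303,308) and the knob at (300,384). I'll compute positions from these and take a second view along the burr axis to get its height.

```bash
cat >> h.py <<'E'
def flange(im,x0,y0,x1,y1):
    s=im[y0:y1,x0:x1]; hsv=cv2.cvtColor(cv2.GaussianBlur(s,(3,3),0),cv2.COLOR_RGB2HSV)
    m=((hsv[...,1]<70)&(hsv[...,2]>55)).astype(np.uint8)
    n,l,st,ce=cv2.connectedComponentsWithStats(m)
    k=[i for i in range(1,n) if 150<st[i,4] and st[i,0]>0 and st[i,1]>0 and st[i,0]+st[i,2]<x1-x0 and st[i,1]+st[i,3]<y1-y0]
    pts=cv2.convexHull(np.argwhere(np.isin(l,k))[:,::-1].astype(np.float32)[:,None])
    e=cv2.fitEllipse(pts); return np.array(e[0])+[x0,y0],e[1],e[2],len(k)
def meet(c1,p1,c2,p2):
    d1,d2=ray(c1,p1),ray(c2,p2); A=np.stack([d1,-d2],1); b=c2["origin"]-c1["origin"]
    s,_,_,_=np.linalg.lstsq(A,b,rcond=None); a=c1["origin"]+s[0]*d1; q=c2["origin"]+s[1]*d2
    return (a+q)/2,np.linalg.norm(a-q)
def frame(yaw):  # burr axes in the stand -> tool attitude square to the board
    y=np.radians(yaw); u=R.from_euler("z",yaw,degrees=True).apply([0,np.cos(np.pi/6),.5]); n=R.from_euler("z",yaw,degrees=True).apply([0,-.5,np.cos(np.pi/6)])
    return u,n,R.from_matrix(np.stack([u,np.cross(u,n),-n],1)).as_euler("xyz",degrees=True)
E
python3 - <<'E'
from h import *
K=np.array([[288.922,0,0],[0,288.922,0],[0,0,1]])
w=bot.read_camera("wrist")  # still at the w2 pose
b=dict(w);b["R"]=R.from_euler("xyz",w["rotation"],degrees=True).as_matrix()
f=lambda u,v:(162+u/2.5,22+v/2.5)
P=[onz(b,f(*q),.075) for q in((414,237),(480,261),(389,307),(455,328))]
print("hub",np.round(np.mean(P,0),4)); ang=lambda d:np.degrees(np.arctan2(d[1],d[0]))
print("slot",ang(P[1]-P[0]),ang(P[3]-P[2]),ang(P[0]-P[2]),ang(P[1]-P[3]))
S=[onz(b,f(*q),.075) for q in((250,147),(573,90),(601,407),(313,453))]
print("mill",np.mean(S,0).round(4),ang(S[1]-S[0]),ang(S[2]-S[3]),ang(S[0]-S[3])-90)
print("well",onz(b,f(436,281),.075).round(4))
print("pivot",onz(b,f(304,307),.0915).round(4),"knob",onz(b,f(298,388),.1175).round(4))
# stand, w1 view
a=dict(w); a["origin"]=np.array([.4783,.0791,.3916]); a["R"]=R.from_euler("xyz",[-17.63,.02,.08],degrees=True).as_matrix()
g=lambda u,v:(161+u/2.5,22+v/2.5)
L=[onz(a,g(*q),.06) for q in((315,352),(517,318),(273,180),(497,130),(270,143),(488,103))]
print("standyaw",[ang(L[i+1]-L[i]) for i in(0,2,4)])
im=cv2.imread("pics/w1.png")[:,:,::-1].copy()
e=flange(im,270,80,368,160); print(e)
t=cam("top"); e2=flange(t["image"],238,258,286,304); print(e2)
print(meet(a,e[0],t,e2[0]), onz(a,g(403,257),.09))
yaw=np.mean([ang(L[i+1]-L[i]) for i in(0,2,4)])
E
```

```text
hub [ 0.6127 -0.0855  0.075 ]
slot -19.126797765355604 -17.373500988721634 70.06671957543055 70.67738977167086
mill [ 0.6127 -0.0851  0.075 ] 9.493733603307993 9.525831868501944 9.380231480446284
well [ 0.6132 -0.0845  0.075 ]
pivot [ 0.5654 -0.0924  0.0915] knob [ 0.5658 -0.1163  0.1175]
standyaw [np.float64(9.659286038939305), np.float64(11.904484818778489), np.float64(9.726765259267971)]Traceback (most recent call last):
  File "<stdin>", line 19, in <module>
  File "h.py", line 25, in flange
    e=cv2.fitEllipse(pts); return np.array(e[0])+[x0,y0],e[1],e[2],len(k)
cv2.error: OpenCV(4.12.0) /io/opencv/modules/imgproc/src/shapedescr.cpp:356: error: (-215:Assertion failed) n >= 0 && (depth == CV_32F || depth == CV_32S) in function 'fitEllipseNoDirect'
```

```bash
python3 - <<'E'
from h import *
u,n,o=frame(9.7); P0=np.array([.479,.062,.085])
bot.move_ptp(P0+n*.13,o); c=cam("wrist","w3"); info(c); p=proj(c,P0+.008*n); print(p, bot.get_obs()["t"])
x0,y0=int(p[0]-100),max(0,int(p[1]-75)); print(x0,y0)
cv2.imwrite("pics/w3c.png",cv2.resize(c["image"][y0:y0+150,x0:x0+200,::-1],None,fx=4,fy=4,interpolation=2))
E
```

```text
288.92222874554204 -0.05263922819802582 [0.4893 0.0005 0.3512] [12.22 -0.1   9.74]
[320.92931407 202.09069148] 3.8667
220 127
```

View pics/w3c.png

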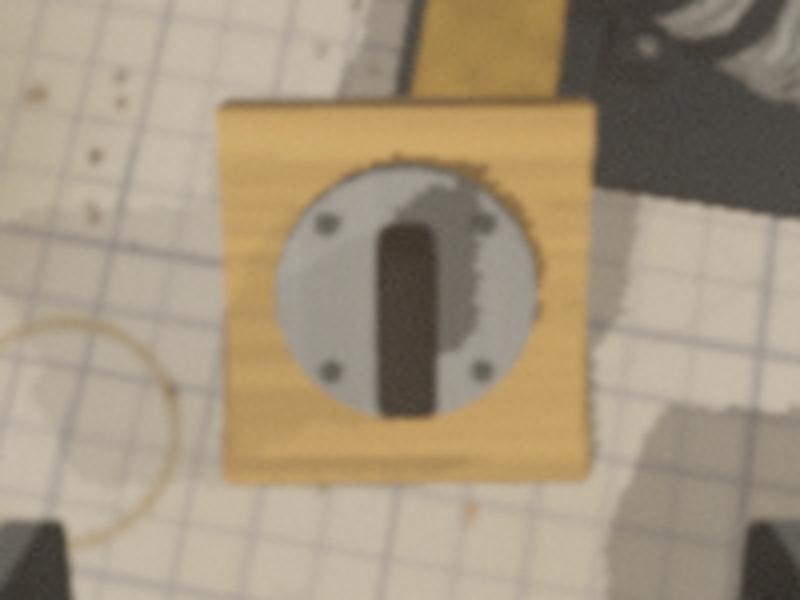

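Wrist view 3, looking square to the board, shows the flange centre at crop (407,291), the bar vertical and the flange dots at (327,223), (484,223), (331,372) and (482,372). I'll triangulate the dots against view 1.

```bash
python3 - <<'E'
from h import *
c=cam("wrist"); a=dict(c); a["origin"]=np.array([.4783,.0791,.3916]); a["R"]=R.from_euler("xyz",[-17.63,.02,.08],degrees=True).as_matrix()
g=lambda q:(161+q[0]/2.5,22+q[1]/2.5); f=lambda q:(220+q[0]/4,127+q[1]/4)
W3=[(327,223),(484,223),(331,372),(482,372)];W1=[(349,237),(441,219),(367,311),(451,296)]
X=[]
for p,q in zip(W3,W1): x,e=meet(c,f(p),a,g(q)); X.append(x); print(x.round(4),round(e,4))
m=np.mean(X,0); u,n,o=frame(9.7); print("top centre",m.round(4),"origin",(m-.008*n).round(4))
print("err from guess along n,u,x:",[(m-.008*n-[.479,.062,.085])@v for v in(n,u,np.cross(u,n))])
# centre from flange outline in w3, in the plane through m
d=ray(c,f((407,291))); P=c["origin"]+d*((m-c["origin"])@n)/(d@n); print("outline",P.round(4))
d=ray(c,f((407,229)));T=c["origin"]+d*((m+.032*n-c["origin"])@n)/(d@n);d=ray(c,f((407,416)));B=c["origin"]+d*((m+.032*n-c["origin"])@n)/(d@n)
print("bar len",np.linalg.norm(T-B),"bar mid - m in u,x",((T+B)/2-m)@u,((T+B)/2-m)@np.cross(u,n), "spread n",[((x-m)@n).round(4) for x in X])
E
```

```text
[0.4577 0.0755 0.0831] 0.0011
[0.4953 0.0827 0.081 ] 0.0007
[0.4636 0.0431 0.062 ] 0.0007
[0.5014 0.0497 0.0613] 0.0006
top centre [0.4795 0.0627 0.0718] origin [0.4788 0.0667 0.0649]
err from guess along n,u,x: [np.float64(-0.019727136599635205), np.float64(-0.006014401090336827), np.float64(0.0006122554018108325)]
outline [0.4798 0.0646 0.0729]
bar len 0.04345512839422101 bar mid - m in u,x 0.003972877200591153 0.00047130480196860293 spread n [np.float64(0.0016), np.float64(-0.0006), np.float64(-0.0001), np.float64(-0.0009)]
```

```bash
python3 - <<'E'
from h import *
u,n,o=frame(9.7); O=np.array([.4788,.0667,.0649])+.0015*u; np.save("O.npy",O)
bot.movel(O+.07*n,o,.15); bot.movel(O+.026*n,o,.08)
s=bot.get_obs(); print(s["contact_force"].round(1),s["position"]-(O+.026*n)); f0=s["contact_force"]
bot.grasp(60); s=bot.get_obs(); print(s["opening"],s["gripper_force"],s["contact_force"].round(1))
bot.movel(O+.066*n,o,.08); s=bot.get_obs(); print(s["opening"],s["contact_force"].round(1))
bot.movel(O+.11*n+[0,0,.06],o,.2)
T=np.array([.6127,-.0853,.075+.024+.075])
bot.move_ptp(T,[180,0,71]); s=bot.get_obs(); print(s["t"],s["contact_force"].round(1),s["ft_torque"].round(2),s["opening"],s["position"]-T,s["orientation"])
c=cam("wrist","w4"); p=proj(c,T-[0,0,.02]); print(p)
cv2.imwrite("pics/w4c.png",cv2.resize(c["image"][180:400,170:470,::-1],None,fx=2.6,fy=2.6,interpolation=2))
E
```

```text
[-0.1 -0.3  0.3] [ 2.60769926e-04 -7.46180674e-05  3.52557897e-04]
0.012947392478307687 58.96476924419403 [ 0.7 -2.1  2.6]
0.012561878319167963 [-0.5 -0.  -2.4]
7.9417 [-0.1 -0.3 -2.1] [0.05 0.01 0.02] 0.01316981482014492 [-0.00155893  0.00093816 -0.00163725] [-1.79728476e+02 -4.94361015e-02  7.11232847e+01]
[325.8183665 255.3576894]
```

View pics/w4c.png

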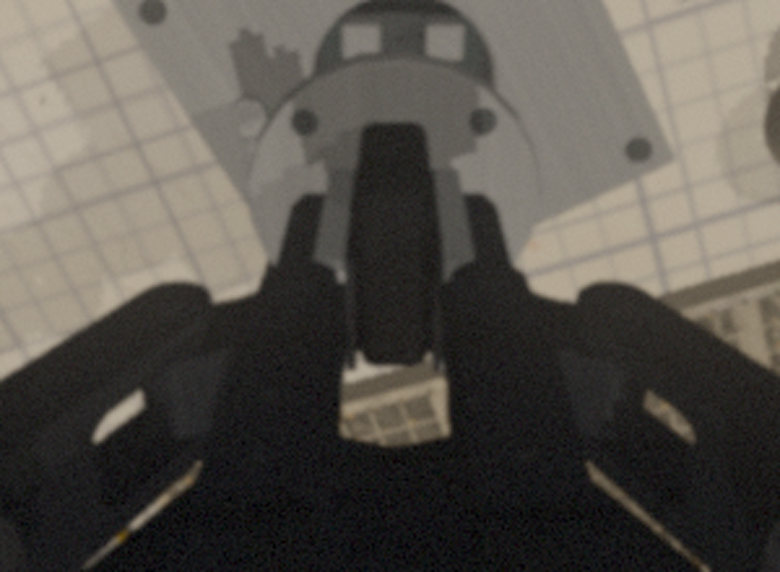

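View 4 shows the burr gripped and level, with the bar top from (392,125) to (395,362), flange dots at (304,122) and (482,121), the flange's far edge at about (391,58), and the hub blocks parallel to it. I'll compute the offset in the grip.

```bash
python3 - <<'E'
from h import *
bot.dwell(.3); s=bot.get_obs(); P=s["position"]; print(P,s["orientation"],s["contact_force"].round(1))
c=cam("wrist"); Rt=R.from_euler("xyz",s["orientation"],degrees=True).as_matrix()
f=lambda u,v:(170+u/2.6,180+v/2.6)
for n,q,h,ex in(("barfar",(392,125),.040,20),("barnear",(395,362),.040,-20),("dotL",(304,122),.008,19.3),("dotR",(482,121),.008,19.3),("edge",(391,58),.008,33)):
    for dz in(0,.003):
        d=Rt.T@(onz(c,f(*q),P[2]-.026+dz+h)-P)*1000; print(n,dz,"x-off",round(d[0]-ex,1),"y",round(d[1],1))
E
```

```text
[ 0.61229907 -0.08550613  0.17430866] [ 1.79997571e+02 -2.10530062e-02  7.09857333e+01] [-0.3 -0.1 -2.2]
barfar 0 x-off 9.9 y -1.0
barfar 0.003 x-off 11.1 y -1.0
barnear 0 x-off 1.3 y -0.4
barnear 0.003 x-off 3.8 y -0.4
dotL 0 x-off -1.9 y -19.9
dotL 0.003 x-off -0.7 y -19.5
dotR 0 x-off -1.6 y 18.3
dotR 0.003 x-off -0.4 y 17.9
edge 0 x-off -1.2 y -1.2
edge 0.003 x-off -0.3 y -1.2
```

```bash
cat >> h.py <<'E'
def down(xy,z0,z1,yaw,base,lim=5,step=.0015):
    z=z0
    while z>z1-1e-9:
        bot.movel([xy[0],xy[1],z],[180,0,yaw],.03); s=bot.get_obs(); f=s["contact_force"]-base
        if f[2]>lim or np.hypot(*f[:2])>8: break
        z-=step
    bot.dwell(.15); s=bot.get_obs(); print("z",round(z,4),"act",s["position"].round(4),"f",(s["contact_force"]-base).round(1),"m",s["ft_torque"].round(2),"t",round(s["t"],1))
    return z
E
python3 - <<'E'
from h import *
xy=[.6127,-.0853]; bot.movel([*xy,.135],[180,0,71],.1); bot.dwell(.2); base=bot.get_obs()["contact_force"]; print(base); np.save("base.npy",base)
down(xy,.131,.0995,71,base)
E
```

```text
[ 1.19638583  0.01138605 -2.48470063]
z 0.0995 act [ 0.6127 -0.0853  0.1008] f [-3.8  1.5  8.1] m [ 0.1   0.6  -0.02] t 14.8
```

```bash
python3 - <<'E'
from h import *
bot.movel([.6127,-.0853,.1005],None,.02); bot.gripper_open(); bot.movel([.6127,-.0853,.19],None,.15)
bot.move_ptp([.6,-.145,.22],[180,0,90]); bot.dwell(.2); c=cam("wrist","w5"); s=bot.get_obs(); print(s["t"],s["contact_force"])
cv2.imwrite("pics/w5c.png",cv2.resize(c["image"][22:242,162:482,::-1],None,fx=2.5,fy=2.5,interpolation=2))
cc=cam("side","s5"); cv2.imwrite("pics/s5c.png",cv2.resize(cc["image"][180:255,280:370,::-1],None,fx=7,fy=7,interpolation=2))
E
```

```text
17.2083 [0.86697893 0.10390073 0.04576705]
```

View pics/w5c.png

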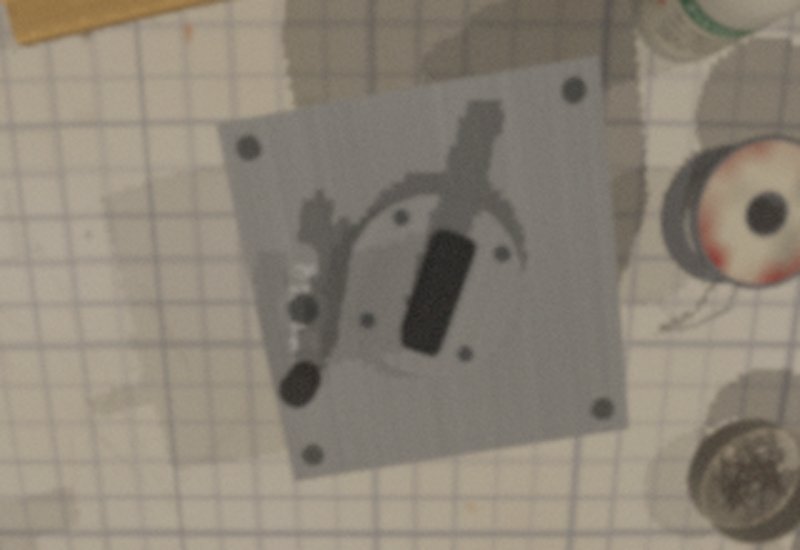

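View pics/s5c.png

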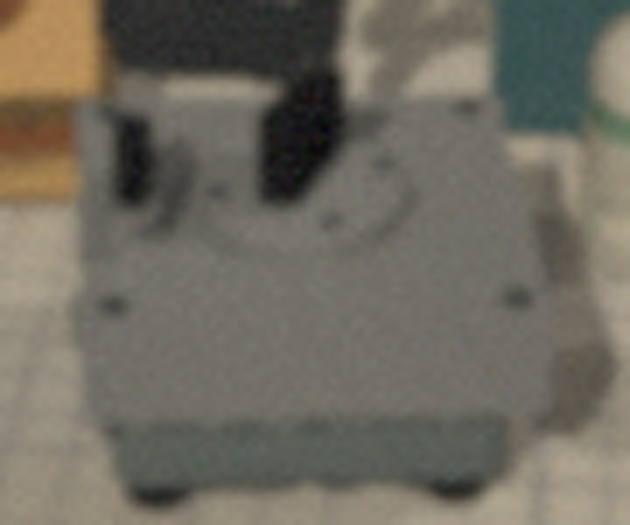

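The burr sits flush and level, with flange dots at (400,217), (502,254), (367,320) and (465,354). The keeper knob is still at (300,384). Next I'll push the knob clockwise with closed fingers.

```bash
python3 - <<'E'
from h import *
c=cam("wrist"); f=lambda q:(162+q[0]/2.5,22+q[1]/2.5)
D=[onz(c,f(q),.083) for q in((400,217),(502,254),(367,320),(465,354))]
print("burr",np.mean(D,0).round(4),"spacing",[np.linalg.norm(D[i]-D[j]).round(4) for i,j in((0,1),(2,3),(0,2),(1,3))])
piv=np.array([.5654,-.0930])
def pose(k,d,r,z):
    a=np.radians(189.45)+k; e=np.array([np.cos(a),np.sin(a)]); t=np.array([np.sin(a),-np.cos(a)])
    return [*(piv+r*e-d*t),z],[180,0,np.degrees(a)-270]
bot.grasp(20)
bot.move_ptp(*pose(1.42,.022,.030,.19)); p,o=pose(1.42,.022,.030,.108); bot.movel(p,o,.1)
bot.dwell(.2); b=bot.get_obs(); print(b["t"],b["position"].round(4),b["contact_force"].round(1),b["opening"])
N=14
for i in range(N+1):
    k=1.42+(.06-1.42)*i/N; p,o=pose(k,.017,.030-.005*min(1,i/5),.108); bot.movel(p,o,.04)
    s=bot.get_obs(); F=s["contact_force"]-b["contact_force"]
    if i%3==2 or i>N-2: print(round(k,2),F.round(1))
    if np.linalg.norm(F)>20: print("stop",k,F); break
p,o=pose(k,.024,.026,.108); bot.movel(p,o,.08); bot.movel([p[0],p[1],.2],None,.15)
bot.move_ptp([.6,-.145,.22],[180,0,90]); bot.dwell(.2); c=cam("wrist","w6"); print(bot.get_obs()["t"])
cv2.imwrite("pics/w6c.png",cv2.resize(c["image"][22:242,162:482,::-1],None,fx=2.5,fy=2.5,interpolation=2))
E
```

```text
burr [ 0.6121 -0.0865  0.083 ] spacing [np.float64(0.0388), np.float64(0.0385), np.float64(0.0383), np.float64(0.0383)]
20.6583 [ 0.5883 -0.1228  0.1088] [-0.8  0.6 -0.2] 0.00019636636370989451
1.23 [ 1.4 -1.6  0. ]Traceback (most recent call last):
  File "<stdin>", line 14, in <module>
bench.Unreachable: the arm cannot follow that straight line within its joint ranges
```

```bash
python3 - <<'E'
from h import *
piv=np.array([.5654,-.0930])
def pose(k,d,r,z):
    a=np.radians(189.45)+k; e=np.array([np.cos(a),np.sin(a)]); t=np.array([np.sin(a),-np.cos(a)])
    return [*(piv+r*e-d*t),z],[180,0,np.degrees(a)-90]
s=bot.get_obs(); print(s["joints"].round(1),s["position"].round(4),s["orientation"].round(1),s["t"])
p=s["position"]; bot.movel([p[0]+.005,p[1]-.002,.108],None,.05); bot.movel([p[0]+.005,p[1]-.002,.19],None,.15)
k0=1.33
bot.move_ptp(*pose(k0,.022,.030,.19)); p,o=pose(k0,.022,.030,.108); bot.movel(p,o,.1)
bot.dwell(.2); b=bot.get_obs(); print(b["t"],b["position"].round(4),b["contact_force"].round(1))
N=14
for i in range(N+1):
    k=k0+(.06-k0)*i/N; p,o=pose(k,.017,.030-.005*min(1,i/5),.108); bot.movel(p,o,.04)
    s=bot.get_obs(); F=s["contact_force"]-b["contact_force"]
    if i%3==2 or i>N-2: print(round(k,2),F.round(1))
    if np.linalg.norm(F)>20: print("stop",k,F); break
p,o=pose(k,.024,.026,.108); bot.movel(p,o,.08); bot.movel([p[0],p[1],.2],None,.15)
bot.move_ptp([.6,-.145,.22],[180,0,90]); bot.dwell(.2); c=cam("wrist","w6"); print(bot.get_obs()["t"])
cv2.imwrite("pics/w6c.png",cv2.resize(c["image"][22:242,162:482,::-1],None,fx=2.5,fy=2.5,interpolation=2))
E
```

```text
[-12.1  16.   -8.4  65.6  -0.  178. ] [ 0.5772 -0.1236  0.1081] [180.   -0.  -10.1] 21.4333
26.2917 [ 0.5855 -0.1247  0.1088] [-0.  -0.1 -0.2]
1.15 [-0.  -0.5 -0.3]
0.88 [ 0.1 -0.8  0.5]
0.6 [1.1 0.3 1.2]
0.33 [ 0.3 -0.4  1.8]
0.15 [ 1.1 -1.6 -0.1]
0.06 [ 0.1 -0.4  0.6]
31.6917
```

View pics/w6c.png

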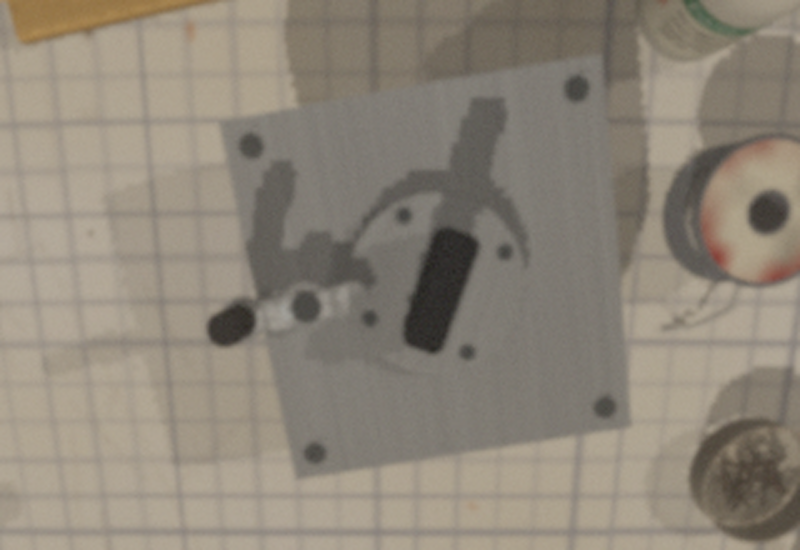

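The keeper now points at the well: knob at (228,326), pivot at (306,307), nose over the flange, less than about 0.1 rad off. The burr is still flush, so I'm handing in.

```bash
python3 -c "
from bench import bot
print(bot.finish_job())"
```

```text
the job is handed in; nothing more can be done
None
```

I handed the job in at about 32 s of the 64 s allowed: in the last wrist picture the burr is flush in the mill, the keeper's nose is over the flange, and the arm is clear. The hand-in call gave no verdict.

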